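# Lay the upright module down on its bench rest

## Task

The tall module stands on end on the steel bench rest; lay it down on its side for probing, by tipping it over towards the rest's rubber bar and easing it down with the fingers all the way until it lies across the bar with its sockets facing up. It must land gently, not topple or drop. Keep its foot on the rest's plate: do not pinch, lift or carry the module, do not disturb the other things, and finish with the hand clear.

Things in the scene. Friction and masses are not known exactly. Their poses are not given: they have to be found in the camera images.
- rest: Fixed grey steel plate, 200 x 110 mm, 6 mm thick. Origin: on the table under the spot where the module stands; z up; -x points to the bar, the way the module must fall. Plate spans x -155 to +45. Bar: black rubber, 20 mm thick, along y (88 long), axis at x -133, z 26, top at z 36, between two steel posts (y +-48, 30 high). Steel heel lip behind the foot: x 38 to 44, z 6 to 18.
- module: Loose aluminium box with black end caps, 36 (x) x 70 (y) x 180 (z) mm, about 0.5 kg, standing on the rest's plate. Origin: centre of its foot face (z = 6 mm above the table at the start); z runs up its length; -x face (plain) faces the bar at the start; +x face has two brass sockets 7 mm proud at z 45 and 85. It goes over balance at 11 degrees and lies on the bar at a tilt of about 75 degrees, top end overhanging the bar by about 60 mm.
- module_foot (a point): Middle of the module's lower edge on its -x face, the edge on which it pivots when tipped towards the bar (6 mm above the table).
- module_top (a point): Middle of the module's upper edge on its -x face; 180 mm from module_foot. When the module lies on the bar it is about 175 mm from the foot edge towards the bar, and about 52 mm above the table.
- bottle: Bystander: loose white plastic bottle, 52 mm across, 130 mm tall, upright. Origin: centre of its underside. Leave it alone.
- project_box: Bystander: loose grey plastic box, 85 x 55 x 40 mm. Origin: centre of its underside. Leave it alone.
- screwdriver: Bystander: loose screwdriver lying flat, about 200 mm long, black handle. Origin: near the middle of its length, on the table. Leave it alone.
Mind the look-alikes: they are no part of the job. Leave any orange look-alike of the module alone. There is more than one size of the rest; the job needs the smallest.

How it is judged:
At the end, for the whole second after the job is handed in: The module lies at rest across the bar, tilted 1.2 to 1.42 rad from upright, plain face down and sockets up, its foot edge still on the plate (within about 30 mm of where it stood) and its top end beyond the bar, within 45 mm of the rest's middle line (angle between module's own z axis and vertical between 1.2 and 1.42 rad and x of module_foot in the frame of rest between -0.05 and 0.015 m and y of module_foot in the frame of rest between -0.03 and 0.03 m and height (world z) of module_foot below 0.016 m and x of module_top in the frame of rest between -0.23 and -0.155 m and y of module_top in the frame of rest between -0.045 and 0.045 m and height (world z) of module_top below 0.075 m and linear speed of module below 0.02 m/s and angular speed of module below 0.15 rad/s); the robot touches nothing.
It fails at once if the module topples, drops or is flung (turns faster than 4 rad/s) (angular speed of module above 4 rad/s).
It fails at once if the module's pivot edge is lifted more than 20 mm off the plate (height (world z) of module_foot above 0.026 m).
It fails at once if the fingers pinch or press the module with over 30 N (contact force between the fingers and module above 30 N).
It fails at once if a bystander is moved by over 15 mm (distance of any of bottle, project_box, screwdriver from where it was at the start of the episode above 0.015 m).
It also fails if it takes over 45 s, if anything falls off the work surface, if the arm or the gripper's body presses on something with over 40 N, if the wrist force passes 120 N, or if a joint passes its speed limit or range.

## Robot

A 6-joint arm with a two-finger parallel gripper is mounted at the origin on the work surface. World frame = base frame: x ahead of the robot, y to its left, z up, the work surface at z = 0. Lengths are in m, angles in rad, forces in N, time in s.
With the tool pointing down it reaches from about 0.275 to 0.975 m from the base axis. Payload 8.4 kg.
Tool frame: the origin (TCP) lies between the finger pads; the fingertips stand env.tcp_to_tips ahead of it and the grasp point (between the pads) lies 11 mm behind it (env.tcp_to_tips is the distance from the TCP to the fingertips, in m); z points along the fingers, y is the direction in which the jaws open and shut (so a half turn about z gives the same grasp; the last joint's range is limited). The gripper opens to 92 mm and grips with 3 to 60 N. Pads are 20 mm wide; open, the fingers measure 128 mm over their backs; the gripper's body (75 mm by 189 mm) begins 69 mm behind the grasp point.
Start: joints at [-1.245, 0.353, 1.633, -0, 1.155, -0.002], TCP at [0.201, -0.592, 0.223] pointing down, gripper open.
Joint ranges: [-2.63, 2.63], [-0.92, 2.1], [0.06, 2.66], [-1.3, 4.44], [0, 2.69], [-3.02, 3.02]. Speed limits (rad/s): [2.22, 2.22, 2.79, 3.14, 3.14, 3.14].

## Interface

Orientations are given as a 3x3 rotation matrix whose columns are the frame's x, y, z axes.
In Python, from rig import env gives the robot as it stands. The module is installed in compiled form; this text tells all that it offers.
- The arm moves only by the tool apply_moves, never from a script. Its arguments are lists of equal length, an entry for each row: "grip": the opening, from -1 (shut) to 1 (fully open); "linear": the shift along the tool's x, y, z each as a share of 400 mm, from -1 to 1, a list of three; "yaw": the turn about the tool's z as a share of pi rad, from -1 to 1. In form: {"grip": [grip, ...], "linear": [[tx, ty, tz], ...], "yaw": [yaw, ...]}. A call has exactly 10 rows; each row is the pose to reach, as a shift and turn from the pose commanded when the call began, along the tool's axes at that moment, turning the shorter way round; what a row does not reach only later rows make up. A row lasts 1/8 s, in which the tool goes at most 62.5 mm and 10.7 degrees, less where a joint would pass 70% of its speed; a pose out of reach is approached as far as the arm can. A call with a number of a shift or a turn outside -1 to 1 is refused whole. A call with a gripper value outside its range is refused whole. The fingers move at their own pace and stop on an object; "newtons" is the grip in N (left out, the last holds). Time passes only in rows, so rows that repeat a pose let the fingers close, or fill a call up. It gives the time, the measured TCP pose, the force and the opening at its end, in the units of the state.
- env.state(): the state, without advancing time (a new reading comes with each control period).
- env.read_camera(name): name is "scene" or "side" or "wrist"; returns the picture (420x560x3 uint8, red, green, blue); there is no depth.
- env.get_calibration(name): a dict with "fx", "fy", "cx", "cy" (pixels), "dist_coeffs" ([k1, k2, p1, p2, k3] as OpenCV has them; the pictures are not rectified), "rvec" (rotation vector, rad) and "tvec" (3), from world to camera coordinates, as OpenCV has them; the wrist camera has in their place "T_tool_cam" (4x4, takes a point from camera to tool coordinates, whose origin is the TCP and whose axes are the flange's). Camera axes: x right, y down, z forward; pixel columns grow to the right and rows downward; lengths in m; the calibration is good to about 2 mm. A picture is of the moment at which its call begins: read the wrist's pose just before it. get_calibration takes no time and is no camera call.
- env.finish_job(): hands the job in, once; it reports no verdict.
The state is a dict: "t": time; "joint_pos": joint angles; "joint_vel": joint speeds; "tau": joint torques, N m; "position": TCP position; "ee_rot": TCP orientation; "force": force on the tool from outside, world axes, zero at the start; "ft_torque": the same for the moment, N m; "gripper_width": opening from 0.0 (shut) to 1.0 (fully open).
Only numpy, scipy, OpenCV 4.12 (cv2) and the standard library are available. Lean on these libraries where they do the work, as an engineer would, in place of code of your own. Each camera call takes 0.05 s, during which the arm holds its last target.

## Working session

There is one attempt and no reset: what is moved stays moved. The work goes in short steps, Python scripts to look and compute and a tool call to move; the robot and the scene stay as the last step left them, time stands still between calls to the robot, and variables do not carry over. Pictures are saved under pics/ and viewed, and the job is handed in when it is done.

Besides the shell and the picture viewer there is one more tool, called as name([rows], argument=value, ...), one row to a line, values as JSON. apply_moves: Moves the arm, as the interface text tells. Its arguments: {"type":"object","properties":{"grip":{"type":"array","items":{"type":"number"}},"linear":{"type":"array","items":{"type":"array","items":{"type":"number"}}},"yaw":{"type":"array","items":{"type":"number"}},"newtons":{"type":"number"}},"required":["grip","linear","yaw"]}

```bash
mkdir -p pics; ls; python3 - <<'E'
from rig import env
import cv2
for n in ["scene","side","wrist"]:
    s=env.state()
    im=env.read_camera(n); cv2.imwrite(f"pics/{n}0.png",im[:,:,::-1])
    print(n,env.get_calibration(n))
print(env.state(), env.tcp_to_tips)
E
```

```text
pics
scene {'fx': 381.07562475246675, 'fy': 381.07562475246675, 'cx': 277.3973368045858, 'cy': 212.73438756033582, 'dist_coeffs': array([-0.03249043,  0.        ,  0.        ,  0.        ,  0.        ]), 'rvec': array([ 2.22838761,  0.79817212, -0.33878099]), 'tvec': array([-0.45676368, -0.06373203,  1.19939941])}
side {'fx': 479.7236551174718, 'fy': 479.7236551174718, 'cx': 276.6371520197218, 'cy': 212.43151464354636, 'dist_coeffs': array([-0.08978734,  0.        ,  0.        ,  0.        ,  0.        ]), 'rvec': array([ 0.99164767, -2.57934631,  0.89982705]), 'tvec': array([0.46020927, 0.28667623, 1.21257082])}
wrist {'fx': 307.4279278013175, 'fy': 307.4279278013175, 'cx': 280.74207723005236, 'cy': 207.0504977046514, 'dist_coeffs': array([-0.06927776,  0.        ,  0.        ,  0.        ,  0.        ]), 'T_tool_cam': array([[-6.32874475e-05, -9.55593320e-01, -2.94688653e-01,
         8.37370840e-02],
       [ 9.99998622e-01, -5.49419535e-04,  1.56685462e-03,
         3.57175890e-04],
       [-1.65918351e-03, -2.94688148e-01,  9.55592038e-01,
        -1.62182959e-01],
       [ 0.00
[... 161 characters left out ...]
9753758e-06,
        1.15519981e+00, -2.39319949e-03]), 'joint_vel': array([-0.00040111, -0.00081117, -0.00286124, -0.00019345,  0.00092566,
       -0.00035817]), 'tau': array([-2.35307372e-03, -5.94211471e+01, -3.34468460e+01,  6.96686050e-02,
        2.04457110e-02, -7.72133376e-05]), 'position': array([ 0.20109339, -0.59135971,  0.22201978]), 'ee_rot': array([[ 9.46762605e-01,  3.21932373e-01, -3.41758511e-04],
       [ 3.21932554e-01, -9.46762038e-01,  1.03589353e-03],
       [ 9.92367841e-06, -1.09076845e-03, -9.99999405e-01]]), 'force': array([-0.32251928,  0.74139547,  0.16178913]), 'ft_torque': array([ 0.03842773,  0.01928596, -0.08940707]), 'gripper_width': 0.9997805497305489} 0.008
```

View pics/scene0.png

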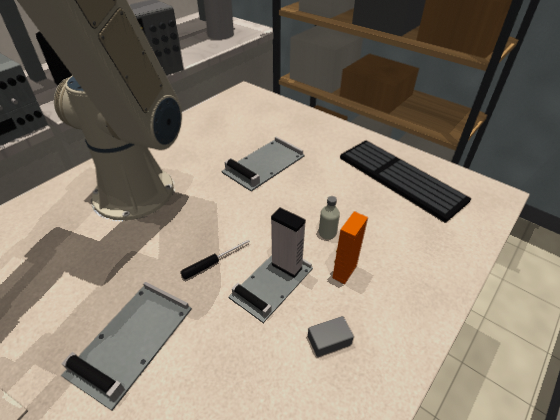

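View pics/side0.png

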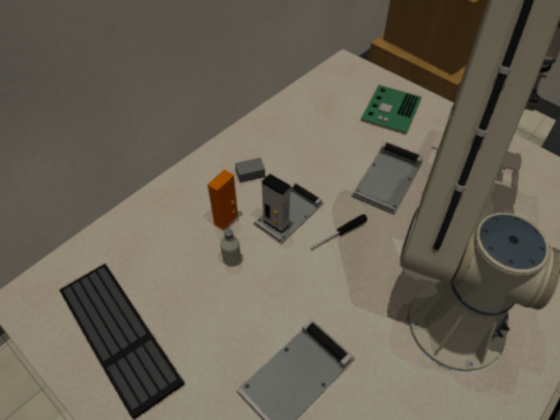

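View pics/wrist0.png

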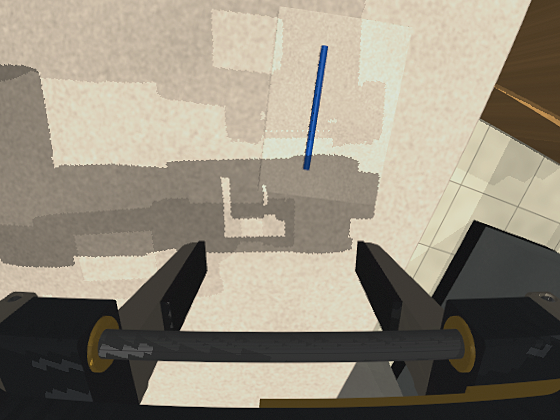

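Candidates for the module: the grey box at scene (287,242) / side (277,205), and the orange look-alike at scene (350,248) / side (223,200). Candidates for the rest: scene (270,285), (265,163) and (130,345). I choose the grey box on the rest at (270,285) and check it in crops.

```bash
cat > h.py <<'E'
import cv2, numpy as np
from rig import env
def cal(n,st=None):
    c=env.get_calibration(n); K=np.array([[c['fx'],0,c['cx']],[0,c['fy'],c['cy']],[0,0,1]]);d=np.array(c['dist_coeffs'])
    if 'rvec' in c:
        R=cv2.Rodrigues(c['rvec'])[0]; t=c['tvec']
    else:
        T=np.eye(4);T[:3,:3]=st['ee_rot'];T[:3,3]=st['position'];T=np.linalg.inv(T@c['T_tool_cam']);R=T[:3,:3];t=T[:3,3]
    return K,d,R,t
def ray(n,px,st=None):
    K,d,R,t=cal(n,st); u=cv2.undistortPoints(np.array(px,float).reshape(-1,1,2),K,d).reshape(-1,2)
    v=np.c_[u,np.ones(len(u))]@R; return -R.T@t, v/np.linalg.norm(v,axis=1)[:,None]
def plane(n,px,z,st=None):
    o,v=ray(n,px,st); return o+v*((z-o[2])/v[:,2])[:,None]
def proj(n,P,st=None):
    K,d,R,t=cal(n,st); return cv2.projectPoints(np.array(P,float).reshape(-1,3),cv2.Rodrigues(R)[0],t,K,d)[0].reshape(-1,2)
def tri(pa,pb,a='scene',b='side'):
    o1,v1=ray(a,[pa]);o2,v2=ray(b,[pb]);v1,v2=v1[0],v2[0]
    s=np.linalg.lstsq(np.c_[v1,-v2],o2-o1,rcond=None)[0]
    p,q=o1+s[0]*v1,o2+s[1]*v2; return (p+q)/2,np.linalg.norm(p-q)
E
python3 - <<'E'
import cv2
a=cv2.imread('pics/scene0.png')[195:330,220:370]; b=cv2.imread('pics/side0.png')[160:270,190:340]
cv2.imwrite('pics/c1.png',cv2.resize(a,None,fx=4.4,fy=4.4,interpolation=cv2.INTER_CUBIC))
cv2.imwrite('pics/c2.png',cv2.resize(b,None,fx=5,fy=5,interpolation=cv2.INTER_CUBIC))
E
```

```text
(no output)
```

View pics/c1.png

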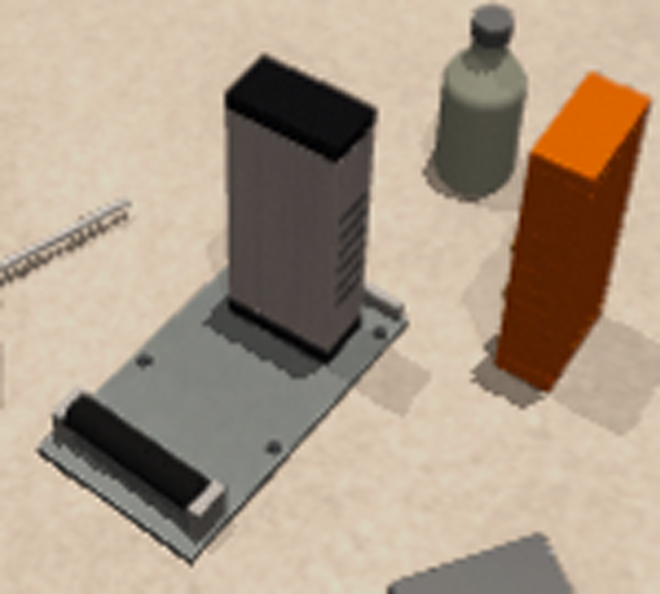

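View pics/c2.png

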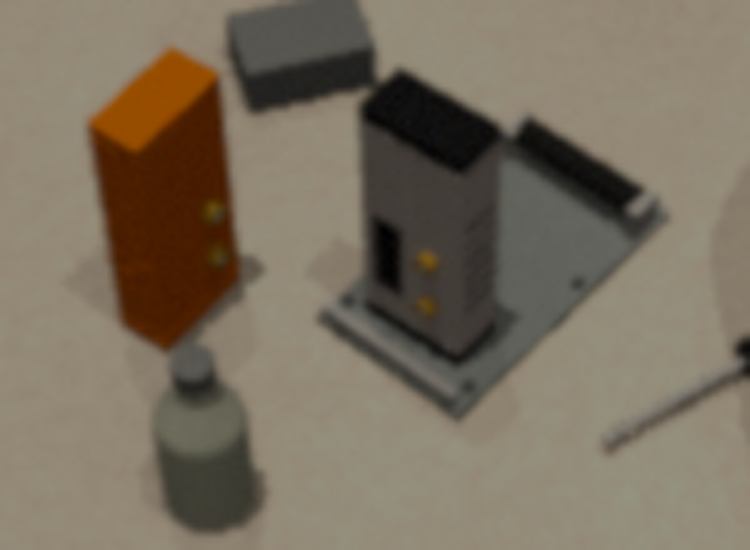

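The crops confirm it. The grey module has brass sockets facing away from the bar, and it stands on the small rest with the bar at the near-left in the scene view. The orange twin stands on bare table. Next I measure the plate corners and the module's top corners.

```bash
python3 - <<'E'
from h import *
S=lambda l:[(220+(x+.5)/4.4-.5,195+(y+.5)/4.4-.5) for x,y in l]
D=lambda l:[(190+(x+.5)/5-.5,160+(y+.5)/5-.5) for x,y in l]
np.set_printoptions(precision=4,suppress=True)
print('plate sc barL,barR,heelR',p:=plane('scene',S([(40,450),(192,558),(407,323)]),.006))
print('plate side heelL heelR barR',q:=plane('side',D([(460,413),(322,315),(663,215)]),.006))
for z in (.186,):
  a=plane('scene',S([(227,98),(265,57),(376,112),(333,160)]),z); print('top scene',a,a.mean(0))
  b=plane('side',D([(362,105),(400,72),(500,130),(460,172)]),z); print('top side',b,b.mean(0))
print(np.linalg.norm(p[0]-p[1]),np.linalg.norm(p[1]-p[2]),np.linalg.norm(q[0]-q[1]),np.linalg.norm(q[0]-q[2]))
# other things
print('orange top scene',plane('scene',S([(530,153),(597,72),(650,100),(595,180)]),.18))
print('bottle base side', plane('side',D([(210,515)]),0), 'cap scene',plane('scene',S([(492,15)]),.13))
print('box top scene',plane('scene',[(307,332),(343,318),(354,337),(317,352)],.04))
print('screwdriver',plane('scene',[(182,275),(249,242)],.01))
E
```

```text
plate sc barL,barR,heelR [[ 0.5093 -0.0848  0.006 ]
 [ 0.6167 -0.0816  0.006 ]
 [ 0.6136  0.1135  0.006 ]]
plate side heelL heelR barR [[ 0.5005  0.1111  0.006 ]
 [ 0.6071  0.1131  0.006 ]
 [ 0.5062 -0.0808  0.006 ]]
top scene [[0.5307 0.0521 0.186 ]
 [0.5265 0.0881 0.186 ]
 [0.5956 0.0923 0.186 ]
 [0.599  0.0521 0.186 ]] [0.5629 0.0712 0.186 ]
top side [[0.5886 0.0926 0.186 ]
 [0.5898 0.0616 0.186 ]
 [0.5228 0.057  0.186 ]
 [0.5191 0.0927 0.186 ]] [0.5551 0.076  0.186 ]
0.1074348021507691 0.19510298513381397 0.10668103675868008 0.1919883099979695
orange top scene [[0.6689 0.1229 0.18  ]
 [0.6644 0.1947 0.18  ]
 [0.6965 0.1941 0.18  ]
 [0.7036 0.1278 0.18  ]]
bottle base side [[0.5603 0.2524 0.    ]] cap scene [[0.5697 0.2468 0.13  ]]
box top scene [[ 0.7191 -0.0554  0.04  ]
 [ 0.7606  0.0219  0.04  ]
 [ 0.8032 -0.0017  0.04  ]
 [ 0.7617 -0.0787  0.04  ]]
screwdriver [[ 0.375  -0.1153  0.01  ]
 [ 0.4306  0.0738  0.01  ]]
```

```bash
cat >> h.py <<'E'
def go(target,ang=None):
    "shift (share of 400mm) & yaw share to reach TCP target, tool-y world angle deg"
    s=env.state();R=s['ee_rot'];d=R.T@(np.array(target)-s['position'])/.4
    a=np.degrees(np.arctan2(R[1,1],R[0,1])); y=0 if ang is None else -((ang-a+180)%360-180)/180
    print('pos',s['position'].round(4),'a',a.round(2),'F',s['force'].round(2),'w',round(s['gripper_width'],3),'t',s['t'],'q6',s['joint_pos'][5].round(2)); print('lin',d.round(4),'yaw',round(y,4)); return d,y
E
python3 - <<'E'
from h import *
go((.38,-.26,.32),-80)
E
```

```text
pos [ 0.2011 -0.5914  0.222 ] a -71.22 F [-0.32  0.74  0.16] w 1.0 t 0.15 q6 -0.0
lin [ 0.6901 -0.6406 -0.2442] yaw 0.0488
```

apply_moves([
  [0.02,-0.02,-0.12],
  [0.1,-0.09,-0.22],
  [0.2,-0.18,-0.24],
  [0.3,-0.27,-0.244],
  [0.4,-0.37,-0.244],
  [0.5,-0.46,-0.244],
  [0.6,-0.55,-0.244],
  [0.67,-0.62,-0.244],
  [0.69,-0.64,-0.244],
  [0.69,-0.64,-0.244],
], grip=[1,1,1,0.6,0.4,0.4,0.4,0.4,0.4,0.4], yaw=[0,0.01,0.015,0.02,0.03,0.04,0.045,0.0488,0.0488,0.0488])

```text
t: 1.4
position: [0.3801, -0.2605, 0.3202]
ee_rot: [[0.985, 0.175, -0.0], [0.175, -0.985, -0.0], [-0.0, 0.0, -1.0]]
force: [0.8, -0.6, 0.5]
gripper_width: 0.699
```

```bash
python3 - <<'E'
from h import *
go((.559,.0735,.32),-88.6)
E
```

```text
pos [ 0.3801 -0.2605  0.3202] a -79.91 F [ 0.81 -0.58  0.5 ] w 0.699 t 1.4 q6 0.79
lin [ 0.5865 -0.7439  0.    ] yaw 0.0483
```

apply_moves([
  [0.06,-0.08,0],
  [0.15,-0.19,0],
  [0.24,-0.3,0],
  [0.33,-0.42,0],
  [0.42,-0.53,0],
  [0.5,-0.64,0],
  [0.56,-0.71,0],
  [0.586,-0.744,0],
  [0.586,-0.744,0],
  [0.586,-0.744,0],
], grip=[0.4,0.4,0.4,0.4,0.4,0.4,0.4,0.4,0.4,0.4], yaw=[0.005,0.01,0.015,0.02,0.03,0.035,0.04,0.0483,0.0483,0.0483])

```text
t: 2.65
position: [0.5591, 0.0717, 0.3199]
ee_rot: [[1.0, 0.022, -0.001], [0.022, -1.0, -0.001], [-0.001, 0.001, -1.0]]
force: [-0.9, -0.8, 1.2]
gripper_width: 0.698
```

```bash
python3 - <<'E'
from h import *
go((.559,.0735,.17))
s=env.state();cv2.imwrite('pics/w1.png',env.read_camera('wrist')[:,:,::-1])
# predicted finger tip midpoints in wrist camera, and module top corners predicted
o=s['position'];R=s['ee_rot']
print(proj('wrist',[o+R@np.array([0,sg*.032,.008]) for sg in(1,-1)],s))
print(proj('wrist',[(.559+a,.0735+b,.186) for a in(-.035,.035) for b in (-.018,.018)],s))
E
```

```text
pos [0.5591 0.0717 0.3199] a -88.73 F [-0.91 -0.79  1.2 ] w 0.698 t 2.65 q6 1.67
lin [-0.     -0.0046  0.3748] yaw 0
[[332.07607022 256.16734905]
 [227.43826954 256.23781483]]
[[294.84092361 232.97143755]
 [260.06796703 232.27836075]
 [297.40407575 165.74634782]
 [260.25085958 164.94690536]]
```

View pics/w1.png

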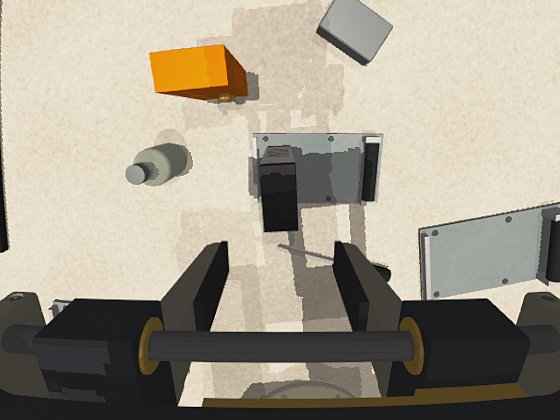

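The wrist view shows the module's top face at about (261–298, 165–231). That matches the prediction within about 1 px, so the centre at (0.559, 0.0735) holds. Descending to straddle the top 28 mm.

```bash
python3 - <<'E'
from h import *
np.set_printoptions(precision=4,suppress=True)
s=env.state()
p=plane('wrist',[(253,134),(383,134),(378,203)],.006,s);print(p)
q=plane('wrist',[(262,164),(297,165),(298,231),(262,231)],.186,s);print(q,q.mean(0))
go((.559,.0725,.166))
E
```

```text
[[ 0.6112  0.1138  0.006 ]
 [ 0.6163 -0.0845  0.006 ]
 [ 0.5065 -0.0889  0.006 ]]
[[0.5949 0.0898 0.186 ]
 [0.5947 0.0559 0.186 ]
 [0.5262 0.0524 0.186 ]
 [0.5254 0.0896 0.186 ]] [0.5603 0.0719 0.186 ]
pos [0.5591 0.0718 0.3201] a -88.75 F [-0.31 -0.35  0.78] w 0.701 t 2.7 q6 1.67
lin [-0.     -0.002   0.3852] yaw 0
```

apply_moves([
  [0,-0.002,0.04],
  [0,-0.003,0.1],
  [0,-0.003,0.16],
  [0,-0.003,0.22],
  [0,-0.003,0.27],
  [0,-0.003,0.32],
  [0,-0.003,0.36],
  [0,-0.003,0.38],
  [0,-0.003,0.385],
  [0,-0.003,0.385],
], grip=[0.4,0.4,0.4,0.4,0.4,0.4,0.4,0.4,0.4,0.4], yaw=[0,0,0,0,0,0,0,0,0,0])

```text
t: 3.95
position: [0.5595, 0.0745, 0.1666]
ee_rot: [[1.0, 0.023, 0.001], [0.023, -1.0, 0.0], [0.001, -0.0, -1.0]]
force: [-0.0, -0.5, -0.2]
gripper_width: 0.699
```

```bash
python3 - <<'E'
from h import *
s=env.state();cv2.imwrite('pics/w2.png',env.read_camera('wrist')[:,:,::-1])
go((.559,.0725,.166),-88.6)
a=env.read_camera('scene')[150:300,200:400,::-1];cv2.imwrite('pics/s2.png',cv2.resize(a,None,fx=4,fy=4,interpolation=cv2.INTER_CUBIC))
E
```

```text
pos [0.5597 0.0745 0.1668] a -88.7 F [0.44 0.38 0.03] w 0.7 t 4.0 q6 1.68
lin [-0.0018  0.005   0.0019] yaw -0.0005
```

View pics/w2.png

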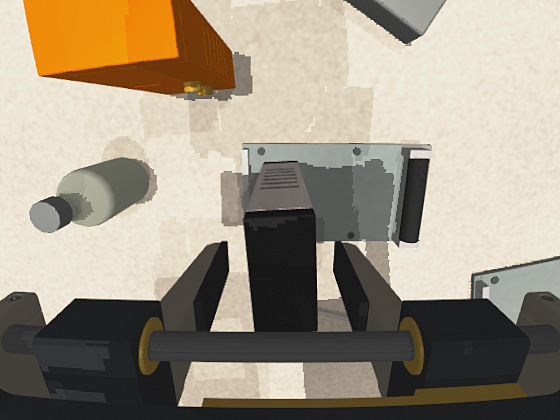

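View pics/s2.png

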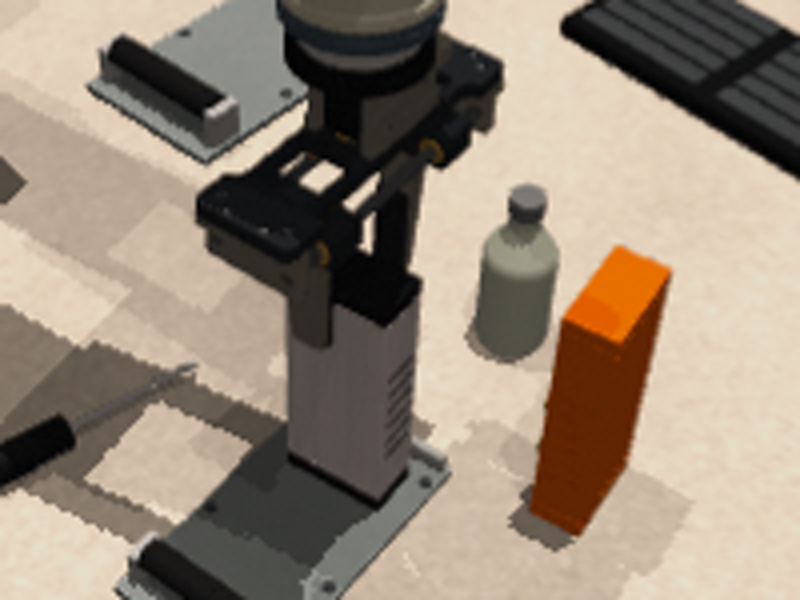

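The fingers straddle the module with clear gaps on both sides. I narrow the opening to 50 mm and push slowly.

apply_moves([
  [0,0,0],
  [0,0,0],
  [0,0.006,0],
  [0,0.014,0],
  [0,0.021,0],
  [0,0.028,0],
  [0,0.035,0],
  [0,0.042,0],
  [0,0.049,0],
  [0,0.055,0],
], grip=[0.2,0.087,0.087,0.087,0.087,0.087,0.087,0.087,0.087,0.087], yaw=[0,0,0,0,0,0,0,0,0,0], newtons=5)

```text
t: 5.3
position: [0.5597, 0.0523, 0.1662]
ee_rot: [[1.0, 0.023, -0.0], [0.023, -1.0, -0.0], [-0.0, 0.0, -1.0]]
force: [-0.5, 0.9, 0.5]
gripper_width: 0.54
```

```bash
python3 - <<'E'
from h import *
go((.5597,.0321,.166),-88.6)
a=env.read_camera('scene')[150:300,200:400,::-1];cv2.imwrite('pics/s3.png',cv2.resize(a,None,fx=4,fy=4,interpolation=cv2.INTER_CUBIC))
E
```

```text
pos [0.5597 0.0523 0.1662] a -88.7 F [-0.53  0.9   0.53] w 0.54 t 5.3 q6 1.64
lin [-0.0012  0.0504  0.0004] yaw -0.0006
```

View pics/s3.png

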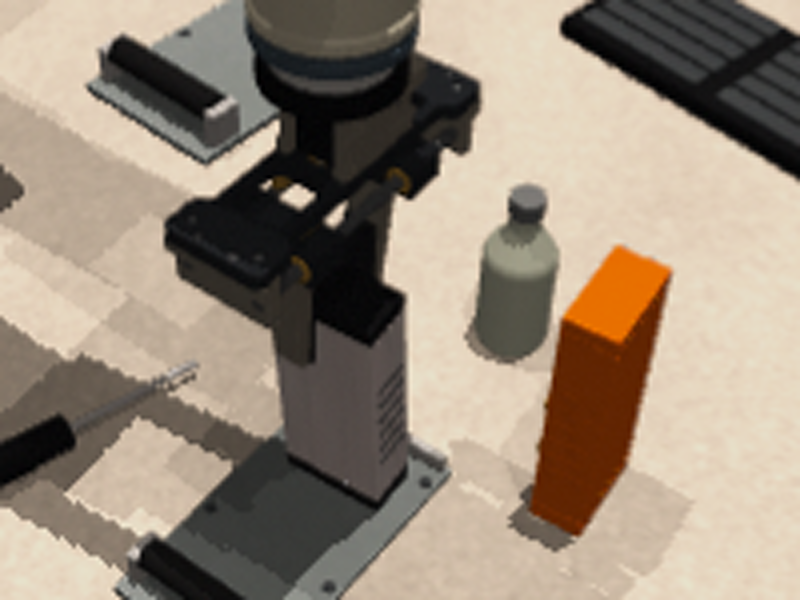

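It is tilting, about 5°, and the foot stays at crop (290,460)–(378,500). Pushing past balance onto the front finger.

apply_moves([
  [-0.001,0.006,0],
  [-0.001,0.012,0],
  [-0.001,0.018,0],
  [-0.001,0.024,0],
  [-0.001,0.03,0],
  [-0.001,0.036,0],
  [-0.001,0.042,0],
  [-0.001,0.048,0],
  [-0.001,0.052,0],
  [-0.001,0.052,0],
], grip=[0.087,0.087,0.087,0.087,0.087,0.087,0.087,0.087,0.087,0.087], yaw=[0,0,0,0,0,0,0,0,0,0])

```text
t: 6.6
position: [0.5598, 0.0316, 0.1662]
ee_rot: [[1.0, 0.023, -0.0], [0.023, -1.0, -0.0], [-0.0, 0.0, -1.0]]
force: [0.9, 0.5, -0.3]
gripper_width: 0.546
```

```bash
python3 - <<'E'
from h import *
go((.5597,.0321,.166),-88.6)
a=env.read_camera('scene')[150:300,200:400,::-1];cv2.imwrite('pics/s4.png',cv2.resize(a,None,fx=4,fy=4,interpolation=cv2.INTER_CUBIC))
E
```

```text
pos [0.5598 0.0316 0.1662] a -88.71 F [ 0.86  0.48 -0.3 ] w 0.546 t 6.6 q6 1.6
lin [-0.0002 -0.0014  0.0005] yaw -0.0006
```

View pics/s4.png

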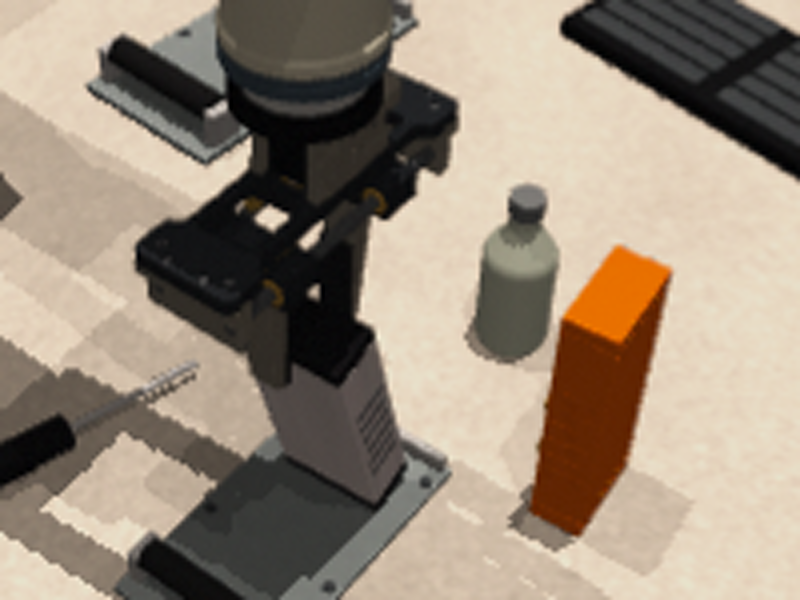

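Past balance, and the module leans on the front finger at about 16°. I open the jaws gradually, so the front finger eases it to about 23°.

apply_moves([
  [0,0,0.001],
  [0,0,0.002],
  [0,0,0.003],
  [0,0,0.004],
  [0,0,0.006],
  [0,0,0.008],
  [0,0,0.01],
  [0,0,0.012],
  [0,0,0.012],
  [0,0,0.012],
], grip=[0.2,0.3,0.41,0.52,0.63,0.74,0.85,0.95,1,1], yaw=[0,0,0,0,0,0,0,0,0,0])

```text
t: 7.9
position: [0.5598, 0.0317, 0.1614]
ee_rot: [[1.0, 0.023, 0.0], [0.023, -1.0, 0.0], [0.0, -0.0, -1.0]]
force: [0.2, 0.5, -0.4]
gripper_width: 1.006
```

```bash
python3 - <<'E'
from h import *
go((.5597,.0321,.166),-88.6)
a=env.read_camera('scene')[150:300,200:400,::-1];cv2.imwrite('pics/s5.png',cv2.resize(a,None,fx=4,fy=4,interpolation=cv2.INTER_CUBIC))
s=env.state();cv2.imwrite('pics/w5.png',env.read_camera('wrist')[:,:,::-1])
E
```

```text
pos [0.5598 0.0317 0.1614] a -88.7 F [ 0.22  0.46 -0.37] w 1.006 t 7.9 q6 1.6
lin [-0.0003 -0.001  -0.0115] yaw -0.0005
```

View pics/s5.png

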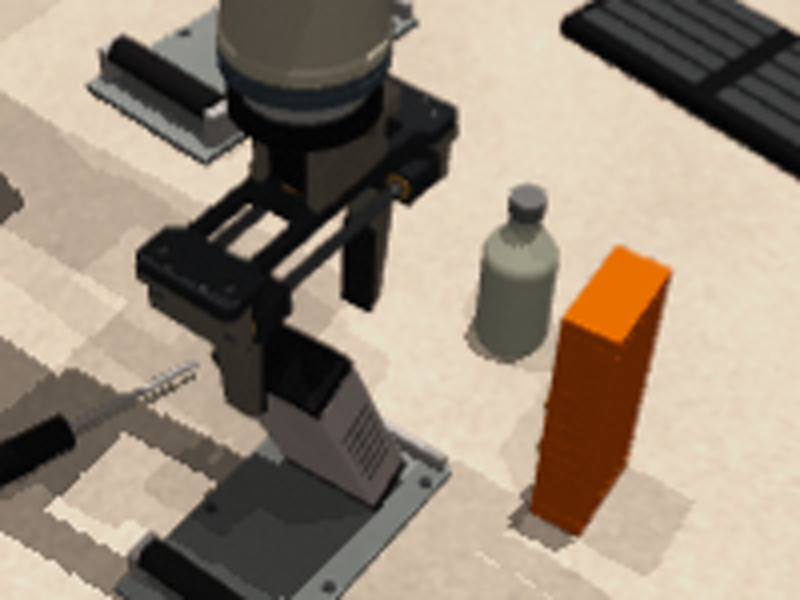

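View pics/w5.png

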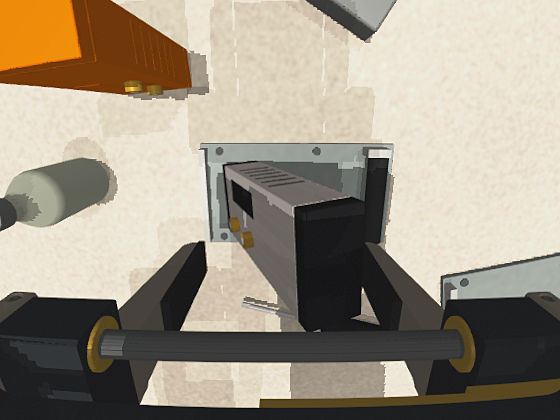

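The module leans steadily on the front finger at about 23°, and the back finger is well clear of it. If the back finger stayed behind, it would block the last 12°. So I swing the hand about the front finger to bring the back finger round to the robot side.

```bash
cat >> h.py <<'E'
def swing(a0,a1,C0,C1,z,n=10,off=.055):
    s=env.state();R=s['ee_rot'];p=s['position'];a=np.degrees(np.arctan2(R[1,1],R[0,1]))
    for f in np.linspace(1/n,1,n):
        an=a0+f*(a1-a0);C=np.array(C0)+f*(np.array(C1)-np.array(C0))
        t=np.array([*(C-off*np.array([np.cos(np.radians(an)),np.sin(np.radians(an))])),z])
        print((R.T@(t-p)/.4).round(4).tolist(),round(-(an-a)/180,4))
E
python3 - <<'E'
from h import *
swing(-88.7,-43.6,(.561,-.0233),(.561,-.0278),.1605)
E
```

```text
[-0.011, 0.0015, 0.0022] -0.025
[-0.0218, 0.0039, 0.0022] -0.0501
[-0.0324, 0.0071, 0.0022] -0.0752
[-0.0428, 0.0112, 0.0022] -0.1002
[-0.053, 0.0161, 0.0022] -0.1253
[-0.0629, 0.0217, 0.0022] -0.1503
[-0.0723, 0.0282, 0.0022] -0.1754
[-0.0813, 0.0353, 0.0022] -0.2004
[-0.0898, 0.0431, 0.0022] -0.2255
[-0.0978, 0.0516, 0.0022] -0.2505
```

apply_moves([
  [-0.011,0.0015,0.001],
  [-0.0218,0.004,0.002],
  [-0.0324,0.007,0.002],
  [-0.043,0.011,0.002],
  [-0.053,0.016,0.002],
  [-0.063,0.022,0.002],
  [-0.0723,0.028,0.002],
  [-0.0813,0.035,0.002],
  [-0.09,0.043,0.002],
  [-0.098,0.0515,0.002],
], grip=[1,1,1,1,1,1,1,1,1,1], yaw=[-0.025,-0.05,-0.075,-0.1,-0.125,-0.15,-0.175,-0.2,-0.225,-0.25])

```text
t: 9.25
position: [0.5212, 0.0101, 0.1607]
ee_rot: [[0.689, 0.725, 0.0], [0.725, -0.689, -0.0], [0.0, 0.0, -1.0]]
force: [0.5, 0.6, -0.9]
gripper_width: 1.001
```

```bash
python3 - <<'E'
from h import *
go((.5,0,.166),1.4)
a=env.read_camera('scene')[150:300,200:400,::-1];cv2.imwrite('pics/s6.png',cv2.resize(a,None,fx=4,fy=4,interpolation=cv2.INTER_CUBIC))
swing(-43.6,1.4,(.561,-.0278),(.561,-.0258),.1595)
E
```

```text
pos [0.5212 0.0101 0.1607] a -43.55 F [ 0.49  0.6  -0.94] w 1.001 t 9.25 q6 0.78
lin [-0.0548 -0.0209 -0.0132] yaw -0.2497
[-0.0091, 0.0002, 0.003] -0.0236
[-0.0195, 0.001, 0.003] -0.0486
[-0.0297, 0.0028, 0.003] -0.0736
[-0.0398, 0.0053, 0.003] -0.0986
[-0.0496, 0.0086, 0.003] -0.1236
[-0.059, 0.0128, 0.003] -0.1486
[-0.0681, 0.0177, 0.003] -0.1736
[-0.0767, 0.0233, 0.003] -0.1986
[-0.0849, 0.0296, 0.003] -0.2236
[-0.0925, 0.0365, 0.003] -0.2486
```

View pics/s6.png

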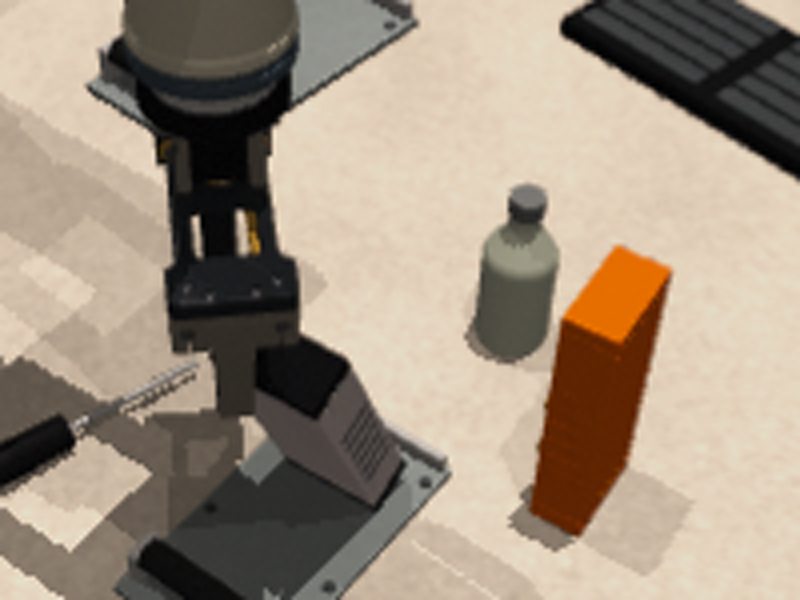

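```bash
python3 - <<'E'
from h import *
s=env.state();p=s['position'];R=s['ee_rot']
def c(P): return ((proj('scene',P)-[200,150])*4).round(0)
print('cam',ray('scene',[(280,210)])[0])
for w in (.046,.055,.064): print('tip',w,c([p+R@np.array([dx,sg*w,.008]) for sg in(1,-1) for dx in (-.01,0,.01)]).tolist())
for th in (23,25,27):
  t=np.radians(th);e=[(x,.0555-.18*np.sin(t),.006+.18*np.cos(t)) for x in(.526,.561,.596)];print(th,c(e).tolist())
print('foot',c([(.526-.001,.0555,.006),(.594,.0555,.006)]).tolist())
E
```

```text
cam [ 0.92816659 -0.40823545  0.7893696 ]
tip 0.046 [[213.0, 406.0], [231.0, 404.0], [249.0, 403.0], [200.0, 286.0], [217.0, 285.0], [234.0, 283.0]]
tip 0.055 [[214.0, 419.0], [233.0, 417.0], [251.0, 415.0], [199.0, 276.0], [216.0, 274.0], [233.0, 273.0]]
tip 0.064 [[215.0, 432.0], [234.0, 430.0], [253.0, 428.0], [198.0, 265.0], [215.0, 263.0], [231.0, 262.0]]
23 [[199.0, 349.0], [248.0, 380.0], [298.0, 412.0]]
25 [[193.0, 358.0], [241.0, 389.0], [291.0, 422.0]]
27 [[186.0, 368.0], [234.0, 399.0], [284.0, 431.0]]
foot [[285.0, 458.0], [369.0, 513.0]]
```

```bash
python3 - <<'E'
from h import *
def corner(px,py,x=.5965):
    o,v=ray('scene',[(200+(px+.5)/4-.5,150+(py+.5)/4-.5)]);return o+v[0]*((x-o[0])/v[0][0])
for P in [(318,415),(315,412),(350,362),(372,505),(402,470)]: 
    q=corner(*P); print(P,q.round(4),'th',np.degrees(np.arctan2(.0555-q[1],q[2]-.006)).round(1),'L',np.hypot(.0555-q[1],q[2]-.006).round(4))
s=env.state();cv2.imwrite('pics/w6.png',env.read_camera('wrist')[:,:,::-1])
cv2.imwrite('pics/d6.png',env.read_camera('side')[100:300,150:400,::-1].repeat(3,0).repeat(3,1))
E
```

```text
(318, 415) [ 5.965e-01 -1.000e-04  1.571e-01] th 20.2 L 0.161
(315, 412) [ 0.5965 -0.0027  0.162 ] th 20.4 L 0.1665
(350, 362) [0.5965 0.027  0.1763] th 9.5 L 0.1726
(372, 505) [0.5965 0.0532 0.021 ] th 8.9 L 0.0151
(402, 470) [0.5965 0.0837 0.0256] th -55.2 L 0.0343
```

View pics/w6.png

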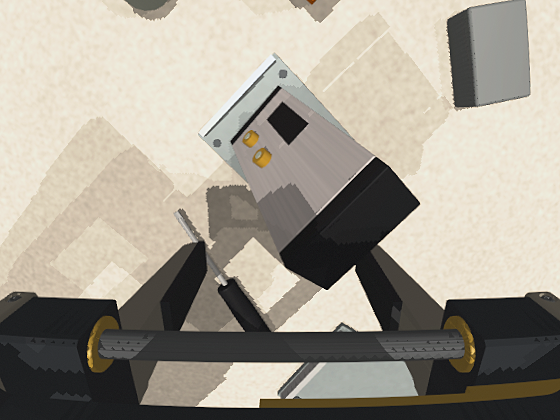

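View pics/d6.png

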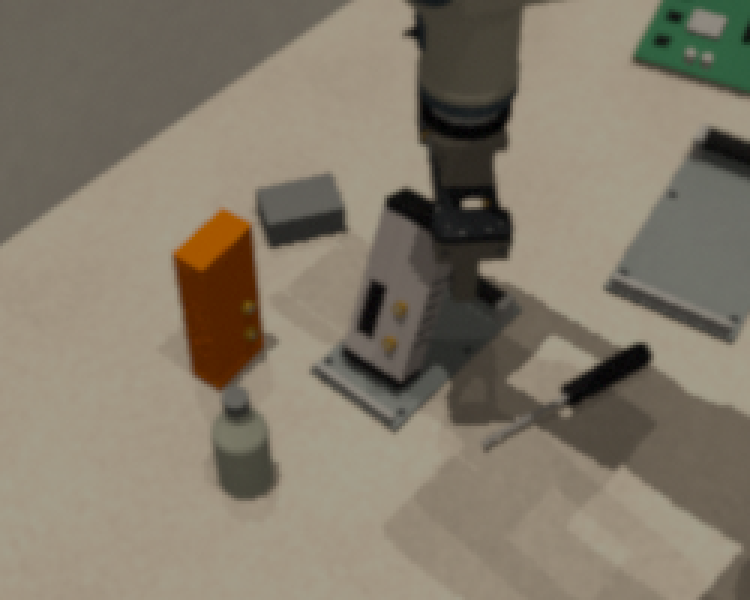

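The wrist and side views show the module leaning steadily on the right finger near the middle of its edge. The foot is unmoved and the other finger has passed clear of the module. Finishing the swing.

apply_moves([
  [-0.0091,0.0002,0.001],
  [-0.0195,0.001,0.002],
  [-0.0297,0.0028,0.003],
  [-0.0398,0.0053,0.003],
  [-0.0496,0.0086,0.003],
  [-0.059,0.0128,0.003],
  [-0.068,0.0177,0.003],
  [-0.0767,0.0233,0.003],
  [-0.085,0.0296,0.003],
  [-0.0925,0.0365,0.003],
], grip=[1,1,1,1,1,1,1,1,1,1], yaw=[-0.0236,-0.0486,-0.0736,-0.0986,-0.1236,-0.1486,-0.1736,-0.1986,-0.2236,-0.2486])

```text
t: 10.65
position: [0.5064, -0.0266, 0.1595]
ee_rot: [[-0.019, 1.0, 0.0], [1.0, 0.019, 0.0], [0.0, 0.0, -1.0]]
force: [0.6, -0.7, -0.6]
gripper_width: 0.998
```

```bash
python3 - <<'E'
from h import *
go((.506,-.0405,.155),1.4)
a=env.read_camera('scene')[150:300,200:400,::-1];cv2.imwrite('pics/s7.png',cv2.resize(a,None,fx=4,fy=4,interpolation=cv2.INTER_CUBIC))
s=env.state();cv2.imwrite('pics/w7.png',env.read_camera('wrist')[:,:,::-1])
E
```

```text
pos [ 0.5064 -0.0266  0.1595] a 1.08 F [ 0.63 -0.73 -0.56] w 0.998 t 10.65 q6 -0.07
lin [-0.0346 -0.0016  0.0112] yaw -0.0018
```

View pics/s7.png

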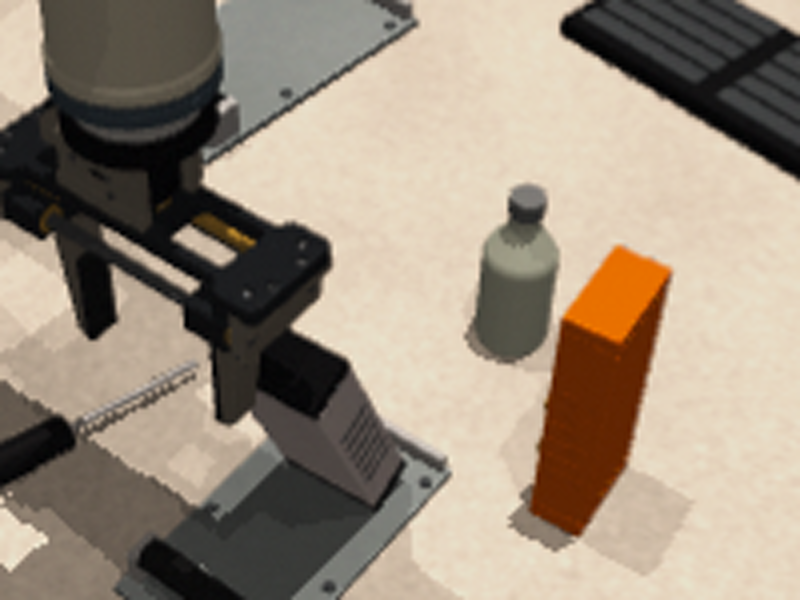

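View pics/w7.png

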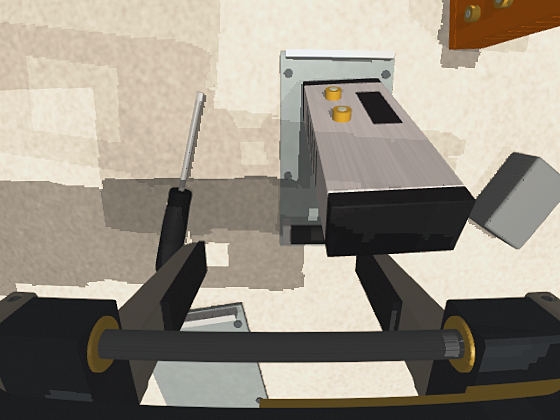

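The module rests on the side of the right finger, about 8 mm left of mid-edge. I measure the tilt, then ease it down along the arc, with the finger descending slightly slower than the edge so friction helps hold it up.

```bash
cat >> h.py <<'E'
from scipy.optimize import brentq
def tilt(px,s,L=.18,yf=.0555,cam='wrist'):
    o,v=ray(cam,[px],s);v=v[0];f=lambda k:np.hypot(o[1]+k*v[1]-yf,o[2]+k*v[2]-.006)-L
    ks=np.linspace(.01,1.6,800);fv=[f(k) for k in ks]
    i=next(i for i in range(len(ks)-1) if fv[i]*fv[i+1]<0);k=brentq(f,ks[i],ks[i+1]);P=o+k*v
    return P.round(4),np.degrees(np.arctan2(yf-P[1],P[2]-.006)).round(1)
def ease(th0,th1,h0,h1,x1,half=.011,yf=.0555,n=10):
    s=env.state();R=s['ee_rot'];p=s['position']
    print('pos',p.round(4),'F',s['force'].round(2),'t',s['t'])
    for f in np.linspace(1/n,1,n):
        th=np.radians(th0+f*(th1-th0));h=h0+f*(h1-h0)
        t=np.array([p[0]+f*(x1-p[0]),yf-.18*np.sin(th)-half,.006+.18*np.cos(th)-h+.008])
        print((R.T@(t-p)/.4).round(4).tolist())
E
python3 - <<'E'
from h import *
s=env.state()
print([tilt(p,s) for p in [(328,255),(455,249)]])
ease(23.3,36,20,19,.512) if 0 else ease(23.3,36,.020,.019,.512)
E
```

```text
[(array([ 0.532 , -0.0169,  0.1708]), np.float64(23.7)), (array([ 0.6009, -0.0117,  0.173 ]), np.float64(21.9))]
pos [ 0.5064 -0.0268  0.1595] F [ 0.47 -0.93 -0.54] t 10.75
[-0.009, 0.0013, 0.0041]
[-0.018, 0.0025, 0.0081]
[-0.027, 0.0038, 0.0123]
[-0.0358, 0.005, 0.0167]
[-0.0446, 0.0063, 0.0213]
[-0.0532, 0.0075, 0.0261]
[-0.0617, 0.0088, 0.0311]
[-0.0701, 0.0101, 0.0362]
[-0.0784, 0.0113, 0.0416]
[-0.0866, 0.0126, 0.0471]
```

apply_moves([
  [-0.009,0.0013,0.004],
  [-0.018,0.0025,0.008],
  [-0.027,0.0038,0.012],
  [-0.0358,0.005,0.0165],
  [-0.0446,0.0063,0.021],
  [-0.0532,0.0075,0.026],
  [-0.0617,0.0088,0.031],
  [-0.07,0.01,0.036],
  [-0.0784,0.0113,0.0415],
  [-0.0866,0.0126,0.047],
], grip=[1,1,1,1,1,1,1,1,1,1], yaw=[0,0,0,0,0,0,0,0,0,0])

```text
t: 12.0
position: [0.5118, -0.0614, 0.1404]
ee_rot: [[-0.018, 1.0, -0.0], [1.0, 0.018, 0.0], [0.0, -0.0, -1.0]]
force: [-0.7, -1.4, -0.7]
gripper_width: 1.0
```

```bash
python3 - <<'E'
from h import *
s=env.state();cv2.imwrite('pics/w8.png',env.read_camera('wrist')[:,:,::-1])
ease(36,47,.019,.018,s['position'][0])
E
```

```text
pos [ 0.5118 -0.0617  0.1402] F [-0.46 -1.21 -0.11] t 12.05
[-0.0059, -0.0001, 0.0039]
[-0.0128, -0.0002, 0.0089]
[-0.0195, -0.0004, 0.0141]
[-0.0262, -0.0005, 0.0193]
[-0.0327, -0.0006, 0.0248]
[-0.0391, -0.0007, 0.0303]
[-0.0454, -0.0008, 0.0359]
[-0.0516, -0.0009, 0.0417]
[-0.0576, -0.001, 0.0476]
[-0.0636, -0.0011, 0.0536]
```

View pics/w8.png

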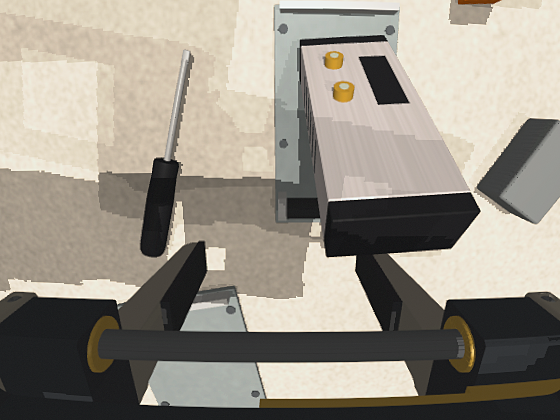

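```bash
python3 - <<'E'
from h import *
s=env.state()
print([tilt(p,s) for p in [(328,256),(451,247)]])
t=np.radians(36)
# foot +x-face edge: height .006+.036 sin
print(plane('wrist',[(301,41),(386,36)],.006+.036*np.sin(t),s), 'expected y',.0555+.036*np.cos(t))
print(plane('wrist',[(276,5),(398,5)],.018,s))
E
```

```text
[(array([ 0.5378, -0.0536,  0.1492]), np.float64(37.3)), (array([ 0.6026, -0.0445,  0.1557]), np.float64(33.7))]
[[0.5260029  0.07876475 0.02716027]
 [0.5958032  0.08497855 0.02716027]] expected y 0.08462461179749811
[[0.50497926 0.1081861  0.018     ]
 [0.60674595 0.11183731 0.018     ]]
```

The tilt reads about 35.5° and the foot sits where expected. The module dragged about 5 mm sideways with the finger, giving a twist of about 3°, which is well inside limits. I make no more sideways moves and continue down.

apply_moves([
  [-0.006,0,0.004],
  [-0.0128,0,0.009],
  [-0.0195,0,0.014],
  [-0.026,0,0.019],
  [-0.0327,0,0.0245],
  [-0.039,0,0.03],
  [-0.0454,0,0.0355],
  [-0.0516,0,0.0415],
  [-0.0576,0,0.0475],
  [-0.0636,0,0.0535],
], grip=[1,1,1,1,1,1,1,1,1,1], yaw=[0,0,0,0,0,0,0,0,0,0])

```text
t: 13.3
position: [0.5123, -0.0868, 0.119]
ee_rot: [[-0.018, 1.0, 0.0], [1.0, 0.018, -0.0], [-0.0, 0.0, -1.0]]
force: [-0.5, -1.9, -0.5]
gripper_width: 1.002
```

```bash
python3 - <<'E'
from h import *
s=env.state();cv2.imwrite('pics/w9.png',env.read_camera('wrist')[:,:,::-1])
cv2.imwrite('pics/s9.png',cv2.resize(env.read_camera('scene')[150:330,180:400,::-1],None,fx=3.3,fy=3.3))
ease(47,56,.018,.0165,s['position'][0])
E
```

```text
pos [ 0.5121 -0.0868  0.1189] F [-0.35 -1.3  -1.25] t 13.4
[-0.0055, -0.0001, 0.0052]
[-0.0102, -0.0001, 0.0101]
[-0.0148, -0.0002, 0.0151]
[-0.0194, -0.0002, 0.0201]
[-0.0238, -0.0002, 0.0253]
[-0.0282, -0.0003, 0.0305]
[-0.0324, -0.0003, 0.0357]
[-0.0366, -0.0004, 0.041]
[-0.0407, -0.0004, 0.0464]
[-0.0447, -0.0004, 0.0519]
```

View pics/w9.png

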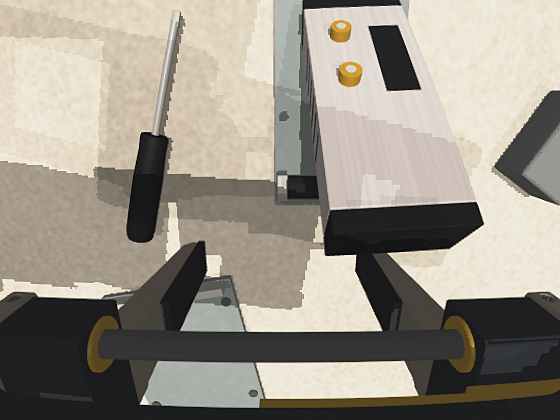

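View pics/s9.png

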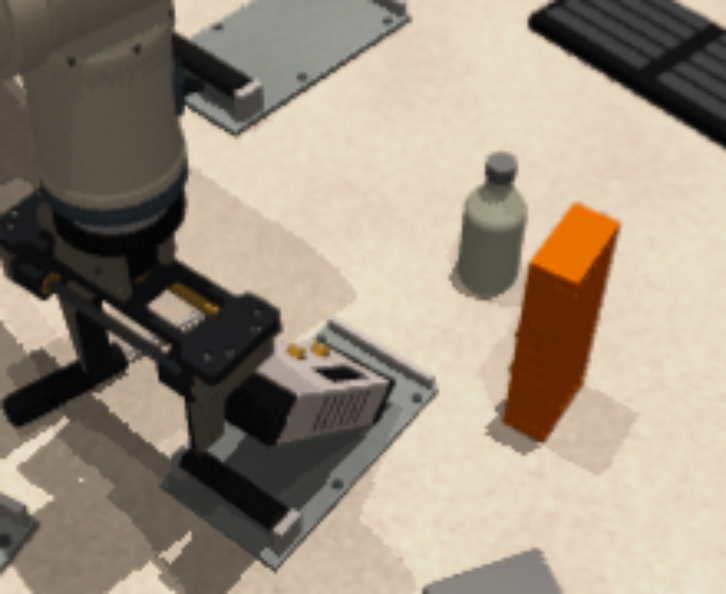

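About 46° now, and still resting on the finger. Wrist force is about 2 N and the foot is still near the heel lip.

apply_moves([
  [-0.005,0,0.005],
  [-0.01,0,0.01],
  [-0.0147,0,0.015],
  [-0.0193,0,0.02],
  [-0.0237,0,0.025],
  [-0.028,0,0.03],
  [-0.0324,0,0.0355],
  [-0.0366,0,0.041],
  [-0.0407,0,0.0464],
  [-0.0447,0,0.0519],
], grip=[1,1,1,1,1,1,1,1,1,1], yaw=[0,0,0,0,0,0,0,0,0,0])

```text
t: 14.65
position: [0.5126, -0.1046, 0.0983]
ee_rot: [[-0.018, 1.0, -0.0], [1.0, 0.018, -0.0], [-0.0, -0.0, -1.0]]
force: [-0.8, -0.8, -1.5]
gripper_width: 0.997
```

```bash
python3 - <<'E'
from h import *
s=env.state();cv2.imwrite('pics/w10.png',env.read_camera('wrist')[:,:,::-1])
cv2.imwrite('pics/d10.png',cv2.resize(env.read_camera('side')[130:280,200:400,::-1],None,fx=3.6,fy=3.6))
ease(56,63,.0165,.0150,s['position'][0])
E
```

```text
pos [ 0.5124 -0.1046  0.0982] F [ 0.1  -1.04 -1.29] t 14.75
[-0.0032, -0.0, 0.0042]
[-0.0062, -0.0, 0.0085]
[-0.0092, -0.0, 0.0127]
[-0.012, -0.0001, 0.0171]
[-0.0149, -0.0001, 0.0214]
[-0.0176, -0.0001, 0.0258]
[-0.0203, -0.0001, 0.0302]
[-0.023, -0.0001, 0.0346]
[-0.0256, -0.0001, 0.0391]
[-0.0281, -0.0001, 0.0436]
```

View pics/w10.png

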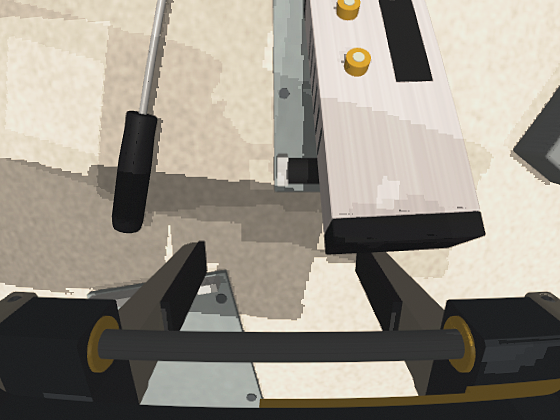

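View pics/d10.png

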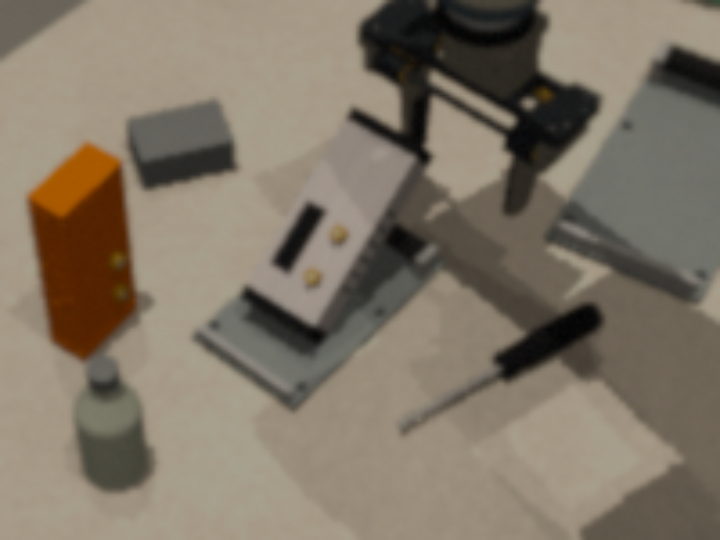

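```bash
python3 - <<'E'
from h import *
s=env.state()
print([tilt(p,s) for p in [(328,253),(447,243)]])
t=np.radians(55)
q=plane('side',[(200+x/3.6,130+y/3.6) for x,y in [(245,292),(322,330)]],.006+.036*np.sin(t)); print(q,'exp y',.0555+.036*np.cos(t))
print(plane('side',[(200+x/3.6,130+y/3.6) for x,y in [(195,338),(293,405)]],.006))
E
```

```text
[(array([ 0.5399, -0.0987,  0.0989]), np.float64(58.9)), (array([ 0.5945, -0.0809,  0.1235]), np.float64(49.2))]
[[0.58953142 0.07073139 0.03548947]
 [0.51790501 0.05811585 0.03548947]] exp y 0.07614875170863766
[[0.60349383 0.11616095 0.006     ]
 [0.50022527 0.11223865 0.006     ]]
```

The side view suggests the module is yawed by several degrees. I need a better look before continuing, so I pick corners in both views and solve the pose.

```bash
python3 - <<'E'
from h import *
cv2.imwrite('pics/d11.png',cv2.resize(env.read_camera('side')[150:240,250:340,::-1],None,fx=6.6,fy=6.6,interpolation=cv2.INTER_CUBIC))
cv2.imwrite('pics/s11.png',cv2.resize(env.read_camera('scene')[220:320,220:320,::-1],None,fx=6,fy=6,interpolation=cv2.INTER_CUBIC))
E
```

```text
(no output)
```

View pics/d11.png

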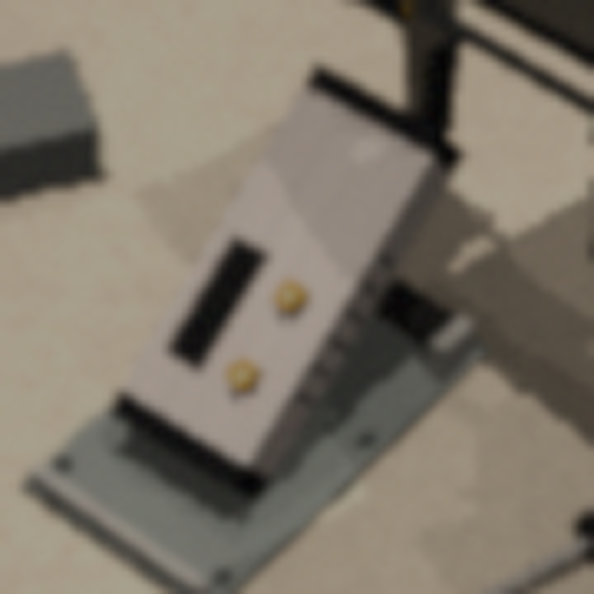

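View pics/s11.png

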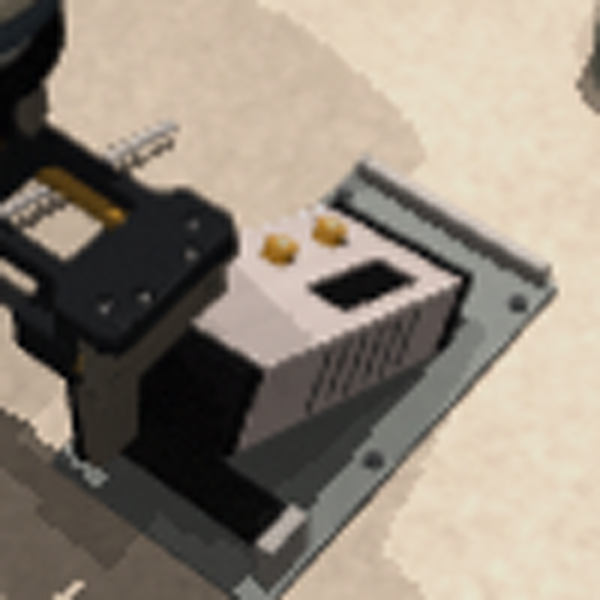

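```bash
cat >> h.py <<'E'
from scipy.optimize import least_squares
from scipy.spatial.transform import Rotation as Ro
def solve(obs,s=None,th0=55):
    # obs: list (cam,(mx,my,mz) mm,(u,v)); module frame x,y,z; start: rest frame + tilt about y by -th
    Rr=np.array([[-.024,-1,0],[1,-.024,0],[0,0,1]]).T.copy(); Rr=np.c_[[-.024,1,0],[-1,-.024,0],[0,0,1]]
    def pose(p): return Ro.from_rotvec(p[:3]).as_matrix()@Rr@Ro.from_euler('y',-th0,degrees=True).as_matrix(),p[3:]
    def pts(p,m): R,t=pose(p); return (R@((np.array(m)-[-18,0,0])/1000)+t)
    def res(p): return np.concatenate([proj(c,pts(p,m),s)[0]-uv for c,m,uv in obs])
    r=least_squares(res,[0,0,0,.559,.0555,.006],loss='soft_l1')
    R,_=pose(r.x); f=r.x[3:]; top=f+R[:,2]*.18; O=np.array([.559,.0715,0])
    print('rms px',np.sqrt((res(r.x)**2).mean()).round(2),'res',res(r.x).round(1).tolist())
    z=R[:,2]; print('tilt deg',np.degrees(np.arccos(z[2])).round(1),'rad',np.arccos(z[2]).round(3),'lean yaw vs rest',np.degrees(np.arctan2(-z[0],-z[1])-0).round(1),'roll(y-axis z)',R[2,1].round(3))
    print('foot',f.round(4),'top',top.round(4),'rest: foot',(Rr.T@(f-O)).round(4),'top',(Rr.T@(top-O)).round(4))
    return r.x
E
python3 - <<'E'
from h import *
s=env.state()
D=lambda x,y:(250+(x+.5)/6.6-.5,150+(y+.5)/6.6-.5); S=lambda x,y:(220+(x+.5)/6-.5,220+(y+.5)/6-.5)
obs=[('side',(18,-35,180),D(318,72)),('side',(18,35,180),D(452,157)),('side',(18,-35,0),D(115,404)),('side',(18,35,0),D(258,492)),
('scene',(18,-35,0),S(468,278)),('scene',(18,35,0),S(335,198)),('scene',(-18,-35,0),S(448,348)),('scene',(-18,-35,180),S(237,455)),('scene',(18,-35,180),S(256,372)),
('wrist',(-18,35,180),(328,253)),('wrist',(-18,-35,180),(447,243)),('wrist',(18,35,180),(325,222)),('wrist',(18,-35,180),(482,211))]
solve(obs,s)
for c in('side','scene','wrist'):
  print(c);solve([o for o in obs if o[0]==c],s)
E
```

```text
rms px 3.41 res [-2.1, 0.5, -2.2, -1.4, -1.6, 4.3, -3.7, 2.8, 0.1, 0.0, -1.0, 2.2, -1.0, 1.3, -1.7, -0.9, 0.1, -2.5, -5.8, -9.5, 1.1, -8.9, 0.5, 3.9, -0.3, 3.1]
tilt deg 53.2 rad 0.929 lean yaw vs rest -4.6 roll(y-axis z) -0.039
foot [ 0.5588  0.0568 -0.0033] top [ 0.5704 -0.087   0.1044] rest: foot [-0.0147  0.0006 -0.0033] top [-0.1588 -0.0076  0.1044]
side
rms px 0.49 res [-0.5, -0.2, 0.5, 0.1, 0.7, 0.4, -0.8, -0.3]
tilt deg 36.5 rad 0.637 lean yaw vs rest 9.5 roll(y-axis z) -0.281
foot [ 0.5767  0.0286 -0.0052] top [ 0.5589 -0.077   0.1396] rest: foot [-0.0433 -0.0166 -0.0052] top [-0.1485  0.0037  0.1396]
scene
rms px 0.63 res [0.4, -0.8, 0.3, 1.0, -0.7, -0.2, -0.9, 0.3, 0.8, -0.2]
tilt deg 56.0 rad 0.978 lean yaw vs rest -4.9 roll(y-axis z) -0.009
foot [ 0.5465  0.0756 -0.0256] top [ 0.5593 -0.0732  0.0749] rest: foot [ 0.0044  0.0124 -0.0256] top [-0.1447  0.0031  0.0749]
wrist
rms px 2.35 res [-6.1, -0.4, 2.3, 0.2, 0.8, 0.3, -0.7, -0.2]
tilt deg 42.5 rad 0.741 lean yaw vs rest -4.8 roll(y-axis z) -0.014
foot [ 0.5597  0.0308 -0.0237] top [ 0.5698 -0.0904  0.109 ] rest: foot [-0.0407  0.0003 -0.0237] top [-0.1622 -0.0069  0.109 ]
```

Joint solve, with some noise: tilt is about 53–55°, twist relative to the rest about 3°, foot at rest x ≈ −15 mm (unslipped), and top about 8 mm off the middle line. All is well within limits, so I continue.

apply_moves([
  [-0.003,0,0.004],
  [-0.006,0,0.008],
  [-0.009,0,0.0125],
  [-0.012,0,0.017],
  [-0.0148,0,0.021],
  [-0.0175,0,0.0255],
  [-0.02,0,0.03],
  [-0.023,0,0.0345],
  [-0.0256,0,0.039],
  [-0.028,0,0.0435],
], grip=[1,1,1,1,1,1,1,1,1,1], yaw=[0,0,0,0,0,0,0,0,0,0])

```text
t: 16.1
position: [0.5128, -0.1158, 0.0809]
ee_rot: [[-0.018, 1.0, -0.0], [1.0, 0.018, 0.0], [0.0, -0.0, -1.0]]
force: [-0.5, -1.3, -1.8]
gripper_width: 1.002
```

```bash
python3 - <<'E'
from h import *
s=env.state();cv2.imwrite('pics/w12.png',env.read_camera('wrist')[:,:,::-1])
cv2.imwrite('pics/d12.png',cv2.resize(env.read_camera('side')[150:240,250:340,::-1],None,fx=6.6,fy=6.6,interpolation=cv2.INTER_CUBIC))
cv2.imwrite('pics/s12.png',cv2.resize(env.read_camera('scene')[220:320,210:310,::-1],None,fx=6,fy=6,interpolation=cv2.INTER_CUBIC))
ease(63,69,.0150,.0140,s['position'][0])
E
```

```text
pos [ 0.5127 -0.1157  0.0809] F [-0.76 -1.45 -0.82] t 16.25
[-0.0025, -0.0, 0.0044]
[-0.0046, -0.0, 0.0084]
[-0.0066, -0.0, 0.0124]
[-0.0086, -0.0001, 0.0164]
[-0.0105, -0.0001, 0.0205]
[-0.0124, -0.0001, 0.0245]
[-0.0143, -0.0001, 0.0286]
[-0.0161, -0.0001, 0.0327]
[-0.0178, -0.0001, 0.0369]
[-0.0195, -0.0001, 0.041]
```

View pics/s12.png

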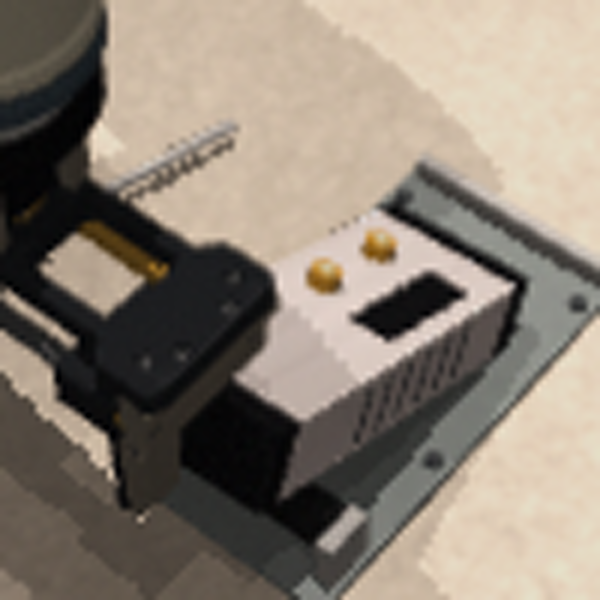

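View pics/d12.png

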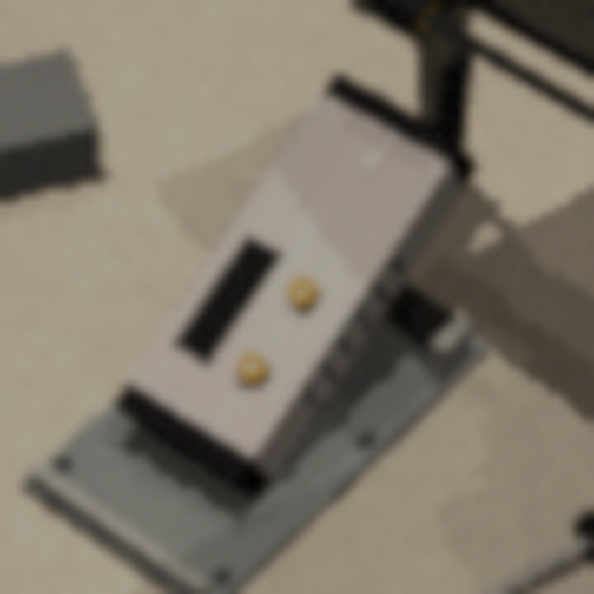

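View pics/w12.png

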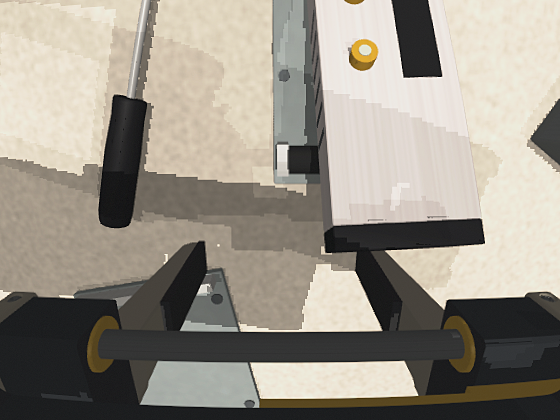

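About 61° now. The module has cleared over the bar end posts and is still settled on the finger. Continuing slowly.

apply_moves([
  [-0.0022,0,0.004],
  [-0.0044,0,0.008],
  [-0.0065,0,0.012],
  [-0.0085,0,0.016],
  [-0.0105,0,0.02],
  [-0.0124,0,0.024],
  [-0.0143,0,0.028],
  [-0.016,0,0.0325],
  [-0.0178,0,0.0365],
  [-0.0195,0,0.041],
], grip=[1,1,1,1,1,1,1,1,1,1], yaw=[0,0,0,0,0,0,0,0,0,0])

```text
t: 17.5
position: [0.5129, -0.1235, 0.0645]
ee_rot: [[-0.018, 1.0, 0.0], [1.0, 0.018, -0.0], [-0.0, 0.0, -1.0]]
force: [0.2, -2.6, -1.7]
gripper_width: 1.001
```

```bash
python3 - <<'E'
from h import *
s=env.state();cv2.imwrite('pics/w13.png',env.read_camera('wrist')[:,:,::-1])
cv2.imwrite('pics/s13.png',cv2.resize(env.read_camera('scene')[220:320,210:310,::-1],None,fx=6,fy=6,interpolation=cv2.INTER_CUBIC))
ease(69,74,.0140,.0130,s['position'][0])
E
```

```text
pos [ 0.5128 -0.1235  0.0644] F [-0.14 -1.44 -1.78] t 17.6
[-0.0014, 0.0, 0.0032]
[-0.0028, 0.0, 0.0066]
[-0.0041, 0.0, 0.0101]
[-0.0054, 0.0001, 0.0135]
[-0.0067, 0.0001, 0.017]
[-0.0079, 0.0001, 0.0205]
[-0.0091, 0.0001, 0.024]
[-0.0103, 0.0001, 0.0275]
[-0.0114, 0.0001, 0.031]
[-0.0125, 0.0002, 0.0345]
```

View pics/s13.png

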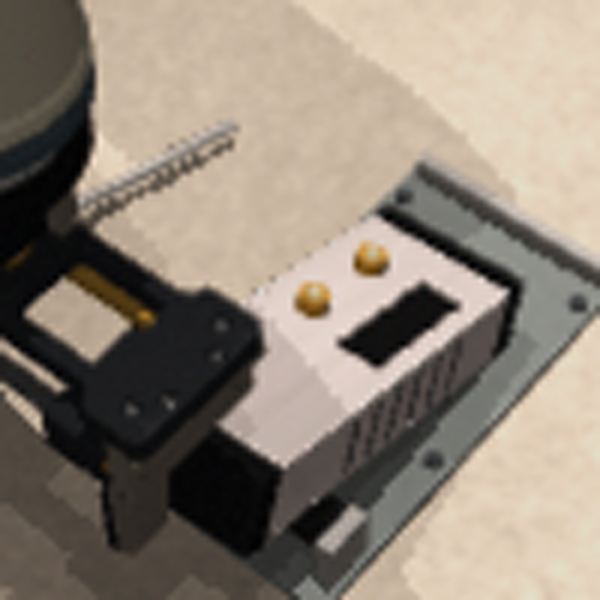

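View pics/w13.png

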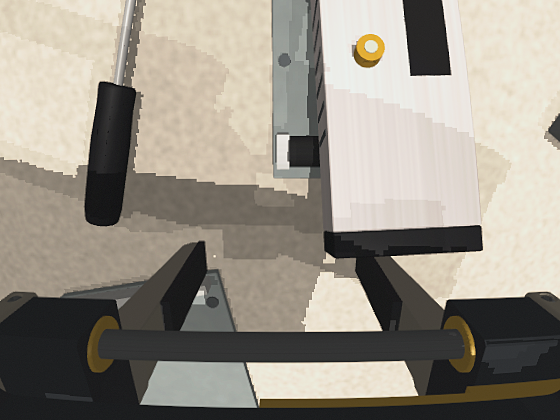

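apply_moves([
  [-0.0014,0,0.003],
  [-0.0028,0,0.0065],
  [-0.0041,0,0.01],
  [-0.0054,0,0.0135],
  [-0.0067,0,0.017],
  [-0.008,0,0.02],
  [-0.009,0,0.0235],
  [-0.0103,0,0.027],
  [-0.0114,0,0.0305],
  [-0.0125,0,0.034],
], grip=[1,1,1,1,1,1,1,1,1,1], yaw=[0,0,0,0,0,0,0,0,0,0])

```text
t: 18.85
position: [0.513, -0.1285, 0.0509]
ee_rot: [[-0.018, 1.0, -0.0], [1.0, 0.018, 0.0], [0.0, -0.0, -1.0]]
force: [-0.4, 0.5, 0.0]
gripper_width: 1.0
```

```bash
python3 - <<'E'
from h import *
s=env.state();cv2.imwrite('pics/w14.png',env.read_camera('wrist')[:,:,::-1])
cv2.imwrite('pics/d14.png',cv2.resize(env.read_camera('side')[150:240,250:340,::-1],None,fx=6.6,fy=6.6,interpolation=cv2.INTER_CUBIC))
cv2.imwrite('pics/s14.png',cv2.resize(env.read_camera('scene')[220:320,210:310,::-1],None,fx=6,fy=6,interpolation=cv2.INTER_CUBIC))
ease(74,77,.0130,.0130,s['position'][0])
E
```

```text
pos [ 0.5129 -0.1285  0.0509] F [ 1.39 -0.38  0.1 ] t 19.0
[-0.0007, 0.0, 0.0031]
[-0.0013, 0.0, 0.0053]
[-0.0019, 0.0, 0.0076]
[-0.0026, 0.0, 0.0099]
[-0.0031, 0.0, 0.0122]
[-0.0037, 0.0, 0.0144]
[-0.0043, 0.0001, 0.0167]
[-0.0049, 0.0001, 0.019]
[-0.0054, 0.0001, 0.0213]
[-0.0059, 0.0001, 0.0236]
```

View pics/s14.png

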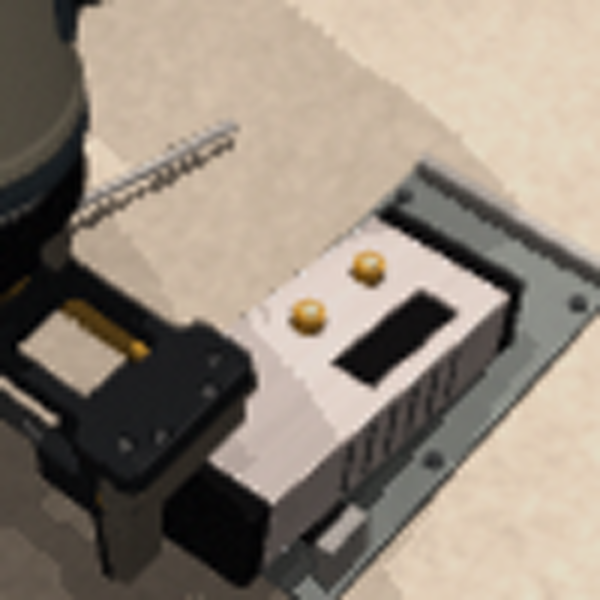

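View pics/d14.png

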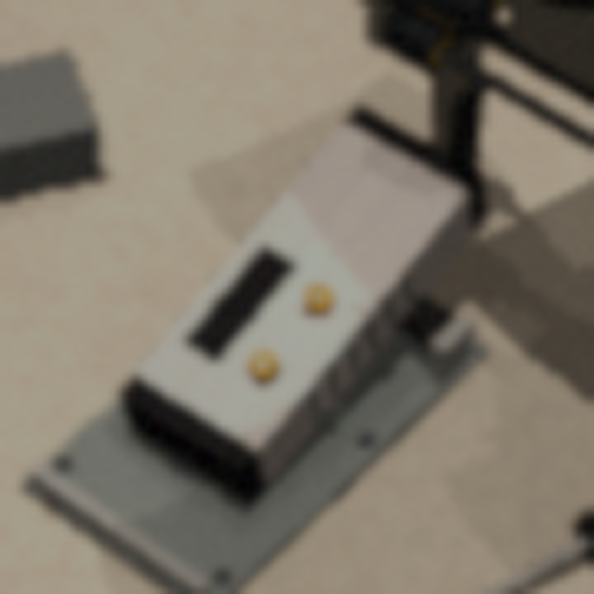

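View pics/w14.png

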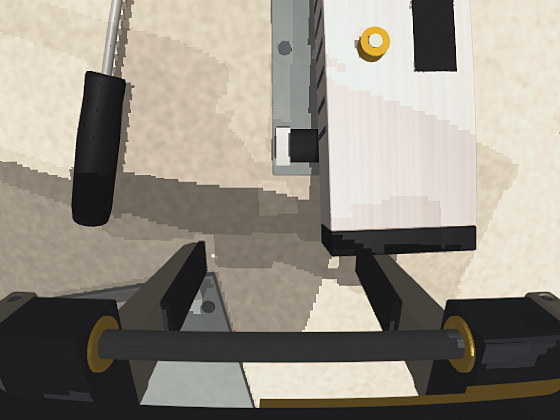

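The wrist force has dropped to about zero, so the module probably rests on the bar already. I continue the same slow motion a little in case it doesn't.

apply_moves([
  [-0.0007,0,0.002],
  [-0.0014,0,0.004],
  [-0.002,0,0.007],
  [-0.0026,0,0.009],
  [-0.0032,0,0.011],
  [-0.004,0,0.013],
  [-0.005,0,0.015],
  [-0.006,0,0.017],
  [-0.008,0,0.018],
  [-0.01,0,0.018],
], grip=[1,1,1,1,1,1,1,1,1,1], yaw=[0,0,0,0,0,0,0,0,0,0])

```text
t: 20.25
position: [0.5131, -0.1325, 0.0438]
ee_rot: [[-0.018, 1.0, -0.0], [1.0, 0.018, 0.0], [0.0, -0.0, -1.0]]
force: [0.2, -0.3, -0.0]
gripper_width: 0.998
```

```bash
python3 - <<'E'
from h import *
s=env.state();cv2.imwrite('pics/w15.png',env.read_camera('wrist')[:,:,::-1]);print(s['position'],s['force'])
cv2.imwrite('pics/s15.png',cv2.resize(env.read_camera('scene')[220:320,210:310,::-1],None,fx=6,fy=6,interpolation=cv2.INTER_CUBIC))
E
```

```text
[ 0.51308731 -0.13254472  0.04379645] [ 0.19895239 -0.28244669 -0.02448531]
```

View pics/s15.png

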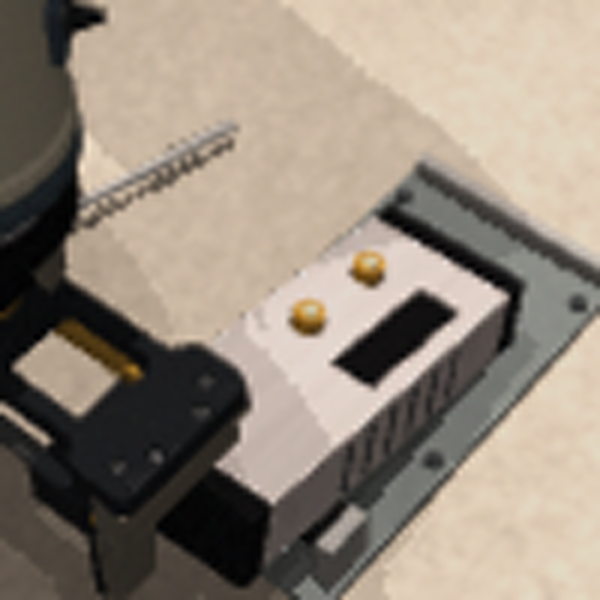

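View pics/w15.png

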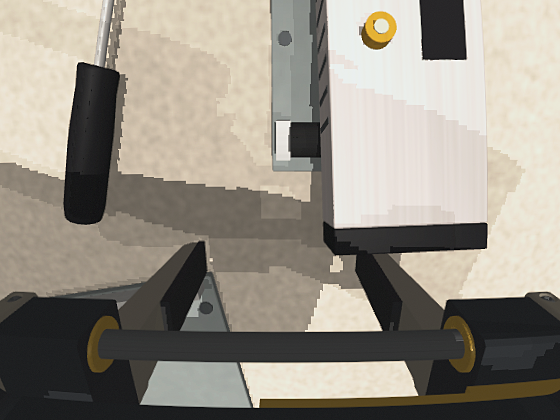

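The module is unmoved between the last two scene pictures (sockets at (309,316) and (369,266) in both), so it rests on the bar. I back the finger straight off, then go up.

apply_moves([
  [-0.02,0,0],
  [-0.05,0,0],
  [-0.09,0,0],
  [-0.13,0,0],
  [-0.15,0,0],
  [-0.15,0,-0.06],
  [-0.15,0,-0.16],
  [-0.2,0,-0.28],
  [-0.3,0,-0.4],
  [-0.4,0,-0.45],
], grip=[1,1,1,1,1,1,1,1,1,1], yaw=[0,0,0,0,0,0,0,0,0,0])

```text
t: 21.6
position: [0.517, -0.2943, 0.2272]
ee_rot: [[-0.019, 1.0, 0.004], [1.0, 0.019, -0.002], [-0.002, 0.004, -1.0]]
force: [-0.3, 0.6, -0.8]
gripper_width: 1.0
```

```bash
python3 - <<'E'
from h import *
s=env.state();print(s['position'],s['force'],s['t'])
cv2.imwrite('pics/d16.png',cv2.resize(env.read_camera('side')[150:240,250:340,::-1],None,fx=6.6,fy=6.6,interpolation=cv2.INTER_CUBIC))
f=env.read_camera('scene')[:,:,::-1];cv2.imwrite('pics/f16.png',f)
cv2.imwrite('pics/s16.png',cv2.resize(f[220:320,210:310],None,fx=6,fy=6,interpolation=cv2.INTER_CUBIC))
E
```

```text
[ 0.51701614 -0.29429274  0.22724409] [-0.32829005  0.62448519 -0.76184724] 21.6
```

View pics/s16.png

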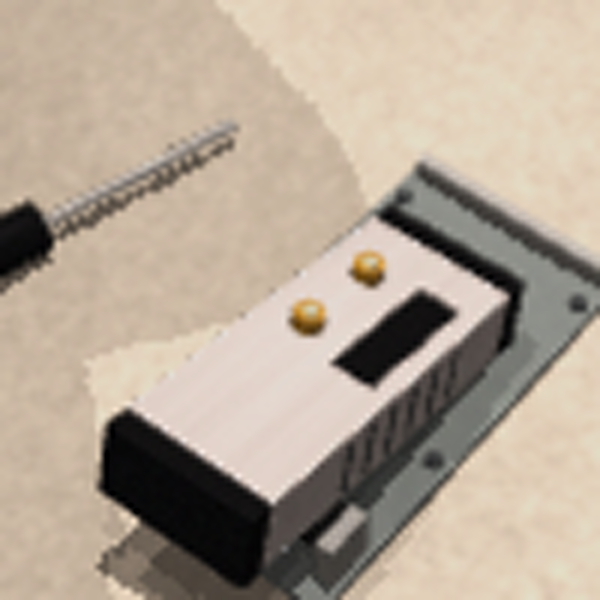

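View pics/d16.png

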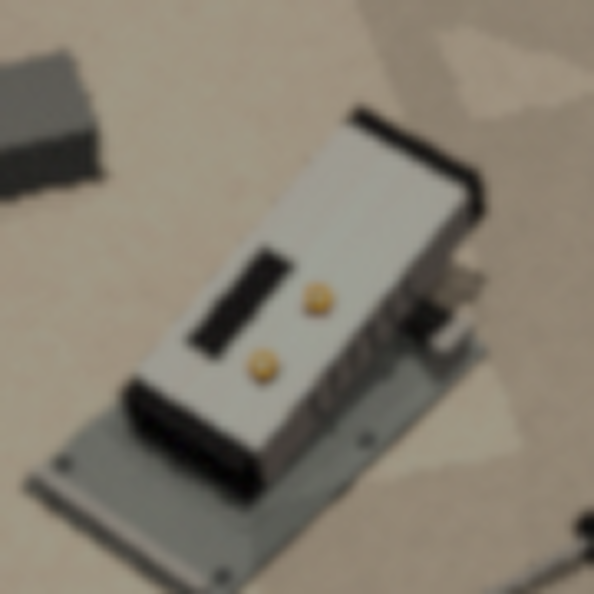

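View pics/f16.png

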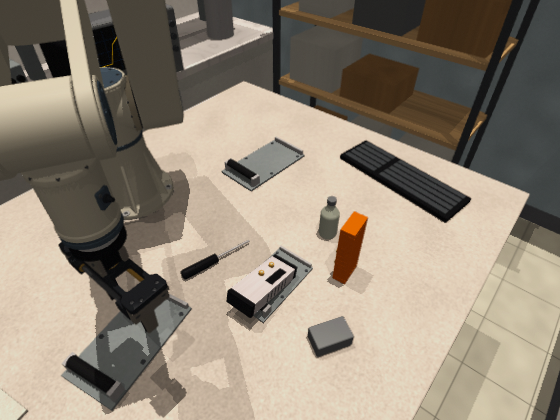

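```bash
python3 - <<'E'
from h import *
D=lambda x,y:(250+(x+.5)/6.6-.5,150+(y+.5)/6.6-.5); S=lambda x,y:(210+(x+.5)/6-.5,220+(y+.5)/6-.5)
obs=[('scene',(18,35,180),S(125,410)),('scene',(18,-35,180),S(272,502)),('scene',(-18,35,180),S(102,488)),('scene',(-18,-35,180),S(248,585)),('scene',(18,-35,0),S(520,287)),('scene',(18,35,0),S(385,208)),('scene',(-18,-35,0),S(508,350)),
('side',(18,-35,180),D(357,108)),('side',(18,35,180),D(482,180)),('side',(-18,35,0),D(250,500))]
solve(obs,None,70); solve(obs[:7],None,70)
a=cv2.imread('pics/scene0.png').astype(int);b=cv2.imread('pics/f16.png').astype(int)
for n,(x0,x1,y0,y1) in dict(bottle=(316,344,194,242),box=(303,358,312,358),driver=(222,252,238,256)).items(): print(n,np.abs(a-b)[y0:y1,x0:x1].mean().round(2))
env.read_camera('side'); s=env.state(); print(s['t'],s['joint_vel'].round(3))
E
```

```text
rms px 1.14 res [-2.3, 0.5, -1.7, 0.7, -0.0, -0.4, 0.1, -0.9, 0.5, -0.5, 0.1, 0.3, -0.1, 0.2, -1.7, -0.4, -1.4, -0.5, -0.0, 3.1]
tilt deg 72.8 rad 1.271 lean yaw vs rest -4.0 roll(y-axis z) -0.013
foot [ 0.5591  0.0611 -0.002 ] top [ 0.5711 -0.1105  0.0511] rest: foot [-0.0104  0.0001 -0.002 ] top [-0.1823 -0.0078  0.0511]
rms px 0.65 res [-1.4, 0.1, -0.2, 0.9, 0.3, -0.6, 1.1, -0.6, 0.6, -0.3, -0.1, 0.2, -0.5, 0.4]
tilt deg 71.7 rad 1.251 lean yaw vs rest -5.3 roll(y-axis z) 0.018
foot [0.5603 0.0574 0.0026] top [ 0.5761 -0.1129  0.0591] rest: foot [-0.0142 -0.001   0.0026] top [-0.1848 -0.0127  0.0591]
bottle 7.13
box 7.67
driver 14.48
21.75 [ 0.035  0.013  0.058  0.012 -0.008  0.019]
```

The pose passes: tilt ≈1.27 rad, foot at rest x ≈ −12 mm, top at rest x ≈ −183 mm and about 10 mm off the middle line. The bystanders sit at their original pixels. I let the arm settle, then hand in.

apply_moves([
  [0,0,0],
  [0,0,0],
  [0,0,0],
  [0,0,0],
  [0,0,0],
  [0,0,0],
  [0,0,0],
  [0,0,0],
  [0,0,0],
  [0,0,0],
], grip=[1,1,1,1,1,1,1,1,1,1], yaw=[0,0,0,0,0,0,0,0,0,0])

```text
t: 23.0
position: [0.516, -0.2925, 0.2238]
ee_rot: [[-0.018, 1.0, -0.0], [1.0, 0.018, 0.0], [0.0, -0.0, -1.0]]
force: [0.0, -1.2, 0.1]
gripper_width: 0.997
```

```bash
python3 - <<'E'
from h import *
b=env.read_camera('scene')[:,:,::-1].astype(int);a=cv2.imread('pics/f16.png').astype(int)
print('module change',np.abs(a-b)[240:325,220:320].mean(), env.state()['joint_vel'].round(3))
print(env.finish_job())
E
```

```text
module change 0.6818823529411765 [ 0.001  0.001 -0.    -0.     0.     0.   ]
the job is handed in; nothing more can be done
None
```

The module now lies across the bar with its sockets up, and I handed the job in at about 23 s; no verdict is reported.

**What I did:** I straddled the top of the module with the open jaws and pushed it past balance onto the front finger. I then swung the hand 90° about that finger so the other finger would not block the way. From there I lowered the module slowly along its arc until the wrist force fell to about zero at bar contact, and withdrew the hand. The wrist force read no more than about 3 N at each check on the way down.

**Last checks (corner fits in the scene and side views):**

| Quantity | Measured | Allowed |
|---|---|---|
| Tilt | 1.25–1.27 rad | 1.2 to 1.42 rad |
| Foot x in the rest frame | −10 to −14 mm | −50 to +15 mm |
| Top x in the rest frame | −182 to −185 mm | −230 to −155 mm |
| Top off the rest's middle line | 8–13 mm | up to 45 mm |
| Top height | 51–59 mm | below 75 mm |

- **At rest:** there was no visible motion between the last two scene pictures, and the hand was well clear.
- **Bystanders:** they look to be at their original pixels. The automatic image comparison was not conclusive, which I put down to changed shadows.
- **Disagreements:** the module lies twisted by 3–4°, because it dragged slightly with the finger. Mid-way, the single-view pose fits disagreed by up to about 20° in tilt, so I relied on the joint fit and the finger geometry. The final fits put the foot 3–8 mm too low, which is calibration and pixel-picking error.

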